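Hold an armature under test in the bench tester

ROBOT

A 7-joint arm with a two-finger parallel gripper is mounted at the origin on the work surface. World frame = base frame: x ahead of the robot, y to its left, z up, the work surface at z = 0. Lengths are in m, angles in rad, forces in N, time in s.
With the tool pointing down it reaches from about 0.4 to 0.85 m from the base axis. Payload 10.4 kg.
Tool frame: the origin (TCP) lies at the very end of the fingers, on their centre line; the grasp point (between the pads) lies 19 mm behind it (r.pinch_z is the distance from the TCP to the grasp point, in m); z points along the fingers, y is the line along which they close (so a half turn about z gives the same grasp; the last joint's range is limited). The gripper opens to 87 mm and grips with 3 to 60 N. Pads are 19 mm wide; open, the fingers measure 117 mm over their backs; the gripper's body (75 mm by 190 mm) begins 51 mm behind the grasp point.
Start: joints at [-1.193, 0.332, -0.065, 1.46, 0.022, 1.35, -0.088], TCP at [0.244, 0.575, 0.223] pointing down, gripper open.
Joint ranges: [-2.6, 2.6], [-0.5, 2.12], [-1.47, 1.34], [0.16, 2.42], [-1.27, 4.41], [0.06, 2.06], [-2.6, 2.6]. Speed limits (rad/s): [2.22, 2.22, 2.79, 2.79, 3.14, 3.14, 3.14].

INTERFACE

Orientations are given as a unit quaternion [x, y, z, w].
In Python, from bench import r, camera gives the robot as it stands. The module is installed in compiled form; this text tells all that it offers.
- The arm moves only by the shell command python3 -m pendant 'ROWS' [FORCE]. ROWS is JSON, a list of rows, each an object with "dp": the shift along the tool's x, y, z as a fraction of full scale, a list of three; "rotation": the turn, a rotation vector about the tool's x, y, z as a fraction of full scale, a list of three; "jaw": the opening, from 0 (shut) to 1 (fully open). A call has 1 to 8 rows; each row is the pose to reach, as a shift and turn from the pose commanded when the call began, along the tool's axes at that moment, turning the shorter way round; what a row does not reach only later rows make up. Full scale, the value 1, is 0.15 m for a shift and 2 pi rad for a turn. A row lasts 1/8 s, in which the tool goes at most 62.5 mm and 10.7 degrees, less where a joint would pass 70% of its speed; a pose out of reach is approached as far as the arm can. A call with a number of a shift or a turn outside -1 to 1 is refused whole. A call with a gripper value outside its range is refused whole. The fingers move at their own pace and stop on an object; FORCE is the grip in N (left out, the last holds). Time passes only in rows, so rows that repeat a pose let the fingers close. It gives the time, the measured TCP pose, the force, the opening and the grip force at its end, in the units of the state.
- r.read_state(): the state, without advancing time (a new reading comes with each control period).
- camera(name): name is "scene" or "top" or "wrist"; returns a dict with "image" (400x640x3 uint8, red, green, blue), "z_map" (400x640 float32, m along the optical axis (not along the pixel's ray), 0 where there is no reading), "mtx" (3x3 intrinsics, pixels), "T" (4x4, takes a point from camera to world coordinates). Camera axes: x right, y down, z forward; pixel columns grow to the right and rows downward; lengths in m; the calibration is good to about 2 mm. A picture is of the moment at which its call begins.
- r.close_job(): hands the job in; it is judged then, once.
The state is a dict: "time": time; "joint_positions": joint angles; "joint_vel": joint speeds; "joint_torque": joint torques, N m; "ee_pos": TCP position; "eef_rot": TCP orientation; "ft_force": force on the tool from outside, world axes, zero at the start; "torque": the same for the moment, N m; "width": finger opening in m; "grip_force": force on a finger pad.
Only numpy, scipy, OpenCV 4.12 (cv2) and the standard library are available. Lean on these libraries where they do the work, as an engineer would, in place of code of your own. Each camera call takes 0.05 s, during which the arm holds its last target. There are 200 camera calls.

TASK

Take the wound armature, the one with the copper commutator, from the wooden rack and lay it (do not drop it) in the two V-rests of the bench tester, with its commutator on the side of the test lever, under the spring contact. Then bring the sprung test lever all the way down onto its stop and keep holding it there, so that the contact stays pressed on the commutator: the job finishes with you still holding the lever down. Leave the other rotor and the things lying around where they are.

Things in the scene. Friction and masses are not known exactly. Their poses are not given: they have to be found in the camera images.
- armature: Wound armature, 0.55-0.75 kg, lying level, free to roll. Axis = its y; origin on the axis, mid-core; centre of mass at y = -6 mm. Steel shaft d 12, y -105..105 mm. Core (grip here) dark steel with copper slots, d 40, y -30..30; winding heads d 37 to y = +-43; copper commutator with fine dark lines, d 32, y -74..-50; black fan d 38, y 47..60.
- armature_comm (a point): Point on the armature's axis in the middle of its commutator, 62 mm from the origin towards -y.
- armature_tail (a point): Point on the armature's axis where the far (fan-end) rest carries the shaft, 90 mm from the origin towards +y.
- rotor: Bystander: squirrel-cage rotor, bright steel core d 42 mm with aluminium end rings, no commutator, no fan, same shaft, lying in the rack's other place. Origin mid-core on its axis (y). Leave it alone.
- rack: Fixed wooden rack 200 (x) by 196 (y) mm, origin under its centre. Two boards 60 mm high, 16 thick, at y = +-82 mm, with notches 16 mm wide, 12 deep at x = +-56 mm, in which the shafts lie along the rack's y, axis 54 mm above the table. The armature's axes start parallel to the rack's; which of the two places it has varies.
- tester: Fixed grey base plate 200 (x) by 262 (y) mm, top at z = 18 mm. Origin on the table below the middle of a seated armature; x points to the rear. Steel 90-degree V-rests at x = 0, y = +-90 mm, 10 thick, 36 wide on top, edges at z = 90 mm. Seated: armature's y axis along the tester's y (commutator to -y), at z = 80. Meter housing x 66..122, y -45..105, 80 mm high (terminals 96).
- seat_comm (a point): Point of the tester where the middle of the commutator belongs, on the axis of a seated armature: x = 0, y = -62 mm, z = 80 mm in the tester's frame.
- seat_tail (a point): Point of the tester where armature_tail belongs: x = 0, y = +90 mm, z = 80 mm in the tester's frame.
- test_lever (a joint): Lever angle, rad: 0 = sprung up, 63 degrees above level; 1.10 = level, on its stop (rubber-capped post at tester x = -20, y = -125 mm). A spring lifts it when let go: about 3 N at the grip, square to the lever, to start it, 11 N to hold it on the stop with the armature in. Bar 10 mm wide in the plane y = -125. Hinged at the rear, it swings down and towards the tester's -x.
- lever_pivot (a point): Point on the lever's hinge axis: x = 100, y = -125, z = 96 mm in the tester's frame.
- grip_mid (a point): Middle, on its axis, of the black round grip at the lever's end: d 24 mm, axis along the tester's y, 200 mm from the hinge axis, tester y -129..-211 (this point -170), free all round. Up: tester x = +9, z = 274 mm; down: x = -100, z = 96. Pinch it from above across its diameter (it may turn in the fingers) or push it.
- contact_tip: Brass shoe 16 x 10 x 6 mm of the spring contact, on an arm of the lever, 100 mm from the hinge, at tester y = -62 mm, over the commutator when down, raised to the rear when up. Origin in its top face. It gives up to 10 mm; it meets the commutator 0.06 rad before the lever's stop and at the stop is pushed in 6 mm, pressing with about 8 N.
- bearing: Bystander: ball bearing 52 mm in diameter, 15 mm high, lying on the bench. Leave it alone.
- carton: Bystander: closed cardboard carton 90 by 90 by 42 mm. Leave it alone.
- cover: Bystander: blue terminal-box cover, 84 mm square, 15 mm high, lying on the bench. Leave it alone.
Not all that is in view belongs to the job. What is shaped like the armature but green is not meant.

How it is judged:
On the way:
1. the armature lies in both V-rests, commutator on the lever's side, let go by the robot (distance between armature_comm and seat_comm below 0.01 m and distance between armature_tail and seat_tail below 0.01 m and z of each of armature_comm, armature_tail in the frame of tester below 0.083 m and contact force between the fingers and armature below 0.1 N), for 0.2 s.
At the end, for the whole second after the job is handed in: Armature at rest in both V-rests (commutator middle and tail within 10 mm of their seats, at most 3 mm high), not touched by the robot; lever held by the robot within 0.03 rad of its stop, the contact pressing on the commutator with over 4 N, all through the last second (all of step 1 and linear speed of armature below 0.02 m/s and value of joint test_lever above 1.07 rad and contact force between contact_tip and armature above 4 N and contact force between any of the fingers, the arm and tester above 3 N and contact force between the arm and armature below 0.1 N); the arm keeps its last pose, push and grip.
It fails at once if the armature is dropped (falls freely at more than 0.5 m/s) (linear speed of armature above 0.5 m/s and contact force between the fingers and armature below 0.01 N).
It fails at once if the other rotor is displaced by more than 20 mm (distance of rotor from where it was at the start of the episode above 0.02 m).
It fails at once if the bearing, the carton or the cover is displaced by more than 20 mm (distance of any of bearing, carton, cover from where it was at the start of the episode above 0.02 m).
It also fails if it takes over 61 s, if anything falls off the work surface, if the arm or the gripper's body presses on something with over 40 N, if the wrist force passes 120 N, or if a joint passes its speed limit or range.

## Working session

There is one attempt and no reset: what is moved stays moved. The work goes in short steps, Python scripts to look and compute and a shell command to move; the robot and the scene stay as the last step left them, time stands still between calls to the robot, and variables do not carry over. Pictures are saved under pics/ and viewed, at most 10 in all, crops included, and the job is handed in when it is done.

```bash
mkdir -p pics
cat > h.py <<'E'
import numpy as np, cv2
from bench import r, camera
from scipy.spatial.transform import Rotation as R
def snap(n,f):
    c=camera(n); cv2.imwrite(f'pics/{f}.png',c['image'][:,:,::-1]); np.savez(f'pics/{f}.npz',**c); return c
def cloud(c):
    v,u=np.mgrid[0:400,0:640]; z=c['z_map']; K=c['mtx']
    p=np.stack([(u-K[0,2])/K[0,0]*z,(v-K[1,2])/K[1,1]*z,z],-1)
    return p@c['T'][:3,:3].T+c['T'][:3,3]
def load(f): return dict(np.load(f'pics/{f}.npz'))
E
python3 - <<'E'
from h import *
for n in('top','scene'):
    c=snap(n,n+'0'); print(n,c['T'].round(3).tolist(),c['mtx'][0,0])
s=r.read_state(); print(s['ee_pos'],s['eef_rot'],s['time'],r.pinch_z)
a,b=[cv2.imread(f'pics/{n}0.png') for n in('top','scene')]
E
```

```text
top [[-0.02, -0.987, 0.159, 0.356], [-1.0, 0.02, -0.002, -0.015], [-0.001, -0.159, -0.987, 1.648], [0.0, 0.0, 0.0, 1.0]] 476.2108777317193
scene [[-0.823, 0.388, -0.416, 1.071], [0.568, 0.579, -0.585, 0.721], [0.014, -0.718, -0.696, 1.038], [0.0, 0.0, 0.0, 1.0]] 485.6351562025265
[0.2436862  0.57514683 0.22181843] [ 1.99023265e-01  9.79994550e-01 -6.39793702e-04 -1.10446105e-04] 0.1 0.0187
```

View pics/top0.png

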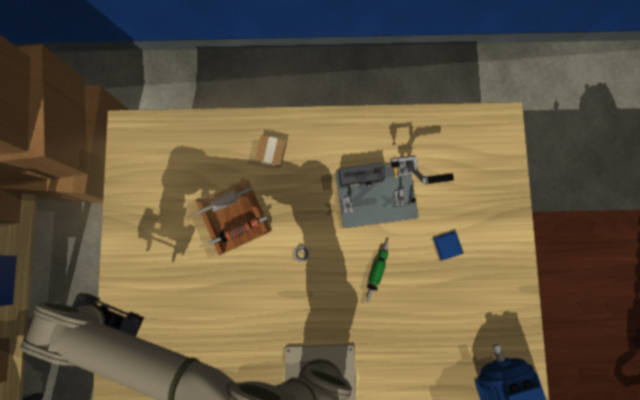

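View pics/scene0.png

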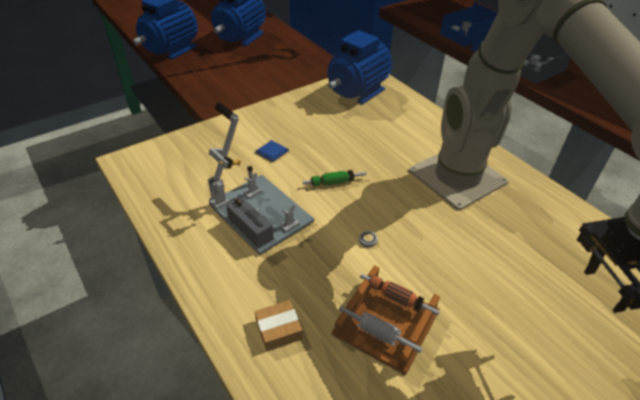

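Top view: rack centred near px (233,217), with the armature in its lower (near-robot) place around (238,232). The tester is near (378,195), with the lever to its right. In the scene view the armature is at about (397,292), its dark fan seemingly at the right end. Next: enlarged crops and depth measurements.

Run:
```python
from h import *
a,b=[cv2.imread(f'pics/{n}0.png') for n in('top','scene')]
def cr(i,u,v,w,h): return cv2.resize(i[v:v+h,u:u+w],(400,300),interpolation=cv2.INTER_CUBIC)
cv2.imwrite('pics/m.png',np.vstack([np.hstack([cr(a,185,170,100,75+15),cr(a,325,145,140,105)]),np.hstack([cr(b,325,255,128,96),cr(b,195,95,128,170)])]))
for n in('top0','scene0'):
    c=load(n);P=cloud(c)
    tab=(P[...,2]<0.01)&(P[...,2]>-.01)
    print(n,'table z',np.median(P[...,2][tab]))
    hsv=cv2.cvtColor(c['image'],cv2.COLOR_RGB2HSV)
    X,Y,Z=P[...,0],P[...,1],P[...,2]
    # base plate
    m=(abs(Z-.018)<.006)&(hsv[...,1]<70)&(X>.35)&(X<.8)&(Y>-.4)&(Y<.1)
    m|=(Z>.018)&(Z<.099)&(X>.4)&(X<.8)&(Y>-.33)&(Y<.05)&(hsv[...,1]<90)
    m=cv2.morphologyEx(m.astype(np.uint8),cv2.MORPH_OPEN,np.ones((3,3)))
    k,l,st,_=cv2.connectedComponentsWithStats(m); i=1+np.argmax(st[1:,4]); q=P[l==i]
    print('tester rect',cv2.minAreaRect(q[:,:2].astype(np.float32)),len(q))
    m=(Z>.03)&(Z<.09)&(X>.35)&(X<.8)&(Y>.08)&(Y<.5)
    k,l,st,ce=cv2.connectedComponentsWithStats(m.astype(np.uint8))
    for i in range(1,k):
        if st[i,4]>40: print('blob',ce[i],st[i,4],cv2.minAreaRect(P[l==i][:,:2].astype(np.float32)),P[l==i][:,2].max())
```

```text
top0 table z -0.0003897725880657177
tester rect ((0.619169294834137, -0.2078632414340973), (0.19896741211414337, 0.2613453269004822), 5.909097194671631) 3942
blob [270.03 153.1 ] 500 ((0.7720710039138794, 0.15943995118141174), (0.09195925295352936, 0.0742649957537651), 76.66668701171875) 0.05249069184487687
blob [230.40834387 216.06700379] 1582 ((0.5523841381072998, 0.2901177406311035), (0.20048683881759644, 0.2128978669643402), 23.779029846191406) 0.08407577478937767
scene0 table z -0.001458989248348086
tester rect ((0.6211403608322144, -0.20707613229751587), (0.2025672048330307, 0.2662380635738373), 6.4808430671691895) 4379
blob [388.36079545 313.23800505] 3168 ((0.5512584447860718, 0.2895277142524719), (0.20424659550189972, 0.21363666653633118), 23.694337844848633) 0.07950122551346461
blob [283.09109731 319.45859213] 966 ((0.7714382410049438, 0.15950889885425568), (0.09446462243795395, 0.0742795467376709), 78.66888427734375) 0.047452567936319356
```

View pics/m.png

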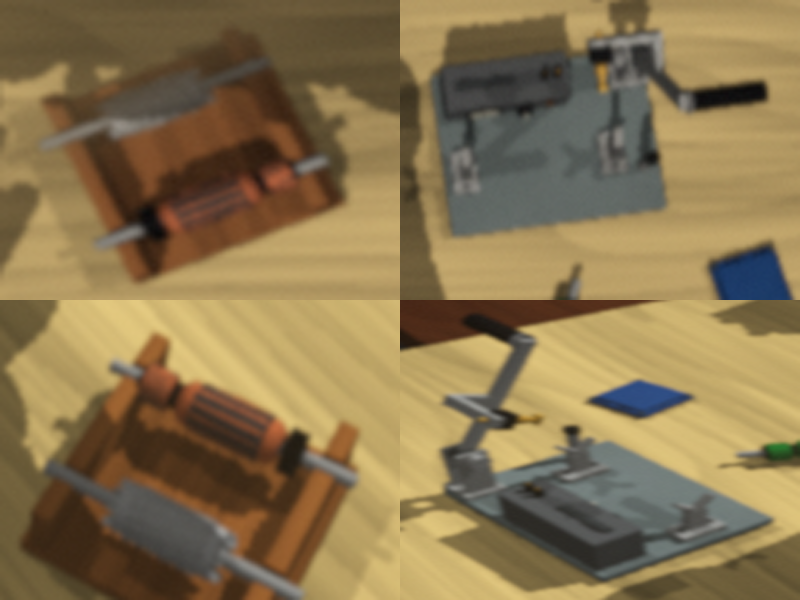

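The crops show the armature in the near place with its copper commutator at the right (world -y) and the black fan at the left. The tester lever is also on the -y side, so the turn needed is only about -17°. I'll move towards the rack to look with the wrist camera.

```bash
cat >> h.py <<'E'
def goto(p,ang):
    "fractions for a vertical tool at p, tool y at world angle ang (deg)"
    s=r.read_state(); q=R.from_quat(s['eef_rot'])
    a=np.radians(ang); y=np.array([np.cos(a),np.sin(a),0]); z=np.array([0,0,-1.])
    T=R.from_matrix(np.stack([np.cross(y,z),y,z],1))
    d=q.inv().apply(np.array(p)-s['ee_pos'])/.15; w=(q.inv()*T).as_rotvec()/(2*np.pi)
    print('dp',d.round(3),'rot',w.round(4),'ee',s['ee_pos'].round(4),'F',s['ft_force'].round(1),'w',round(s['width'],4),'t',s['time'])
E
python3 -m pendant '[{"dp":[-0.4,-0.2,0],"rotation":[0,0,0.03],"jaw":1},{"dp":[-0.8,-0.4,0],"rotation":[0,0,0.06],"jaw":1},{"dp":[-1,-0.5,0],"rotation":[0,0,0.09],"jaw":1},{"dp":[-1,-0.5,0],"rotation":[0,0,0.12],"jaw":1},{"dp":[-1,-0.5,0],"rotation":[0,0,0.12],"jaw":1}]'
python3 -c "
from h import *
goto([.501,.267,.24],23.7)"
```

```text
time: 0.72
ee_pos: [0.3527, 0.4477, 0.2223]
eef_rot: [0.546, 0.838, -0.0, -0.0]
ft_force: [-0.1, 0.3, -0.3]
width: 0.0871
grip_force: 0.0
dp [-1.502  0.417 -0.118] rot [-0.0001  0.      0.0005] ee [0.3527 0.4477 0.2223] F [-0.1  0.3 -0.3] w 0.0871 t 0.725
```

```bash
python3 -m pendant '[{"dp":[-0.4,0.15,-0.1],"rotation":[0,0,0],"jaw":1},{"dp":[-0.8,0.3,-0.12],"rotation":[0,0,0],"jaw":1},{"dp":[-1,0.42,-0.12],"rotation":[0,0,0],"jaw":1},{"dp":[-1,0.42,-0.12],"rotation":[0,0,0],"jaw":1}]'
python3 - <<'E'
from h import *
c=snap('wrist','w1'); goto([.501,.267,.24],23.7); print(c['T'].round(3).tolist())
E
```

```text
time: 1.23
ee_pos: [0.473, 0.3339, 0.2403]
eef_rot: [0.546, 0.838, -0.0, 0.001]
ft_force: [-0.7, -0.1, 0.8]
width: 0.0867
grip_force: 0.0
dp [-0.5   -0.005  0.001] rot [-0.0001  0.      0.0008] ee [0.4712 0.3359 0.2402] F [-0.6  1.3 -0.5] w 0.0871 t 1.275
[[0.915, 0.391, 0.103, 0.445], [0.404, -0.885, -0.232, 0.396], [-0.0, 0.254, -0.967, 0.402], [0.0, 0.0, 0.0, 1.0]]
```

```bash
python3 -m pendant '[{"dp":[-0.3,0,0],"rotation":[0,0,0],"jaw":1},{"dp":[-0.5,0,0],"rotation":[0,0,0],"jaw":1},{"dp":[-0.5,0,0],"rotation":[0,0,0],"jaw":1}]'
python3 - <<'E'
from h import *
c=snap('wrist','w2'); goto([.501,.267,.24],23.7)
a,b=[cv2.imread(f'pics/w{i}.png') for i in(1,2)]
cv2.imwrite('pics/w12.png',np.vstack([cv2.resize(x,(480,300)) for x in(a,b)]))
E
```

```text
time: 1.65
ee_pos: [0.5012, 0.2669, 0.2405]
eef_rot: [0.545, 0.838, -0.0, 0.0]
ft_force: [-0.6, 0.2, 0.3]
width: 0.0873
grip_force: 0.0
dp [-0.012 -0.001  0.003] rot [-0.     -0.0001  0.0009] ee [0.5004 0.2687 0.2404] F [-0.8  0.   0.4] w 0.0871 t 1.7
```

View pics/w12.png

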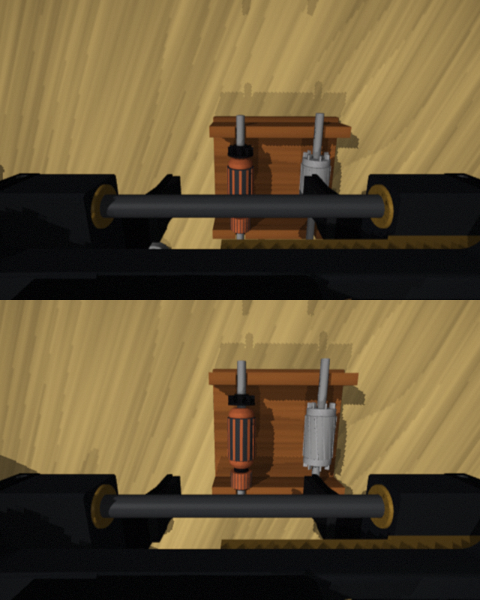

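The upper half (w1) shows the armature at about px (320,230) of 640. In the lower half (w2) the fan is at (320,133), the core at (320,175) and the commutator at (320,240). The wrist camera sits on the fan side, away from the lever. Next I fit the axis and the position along it.

```bash
cat > fit.py <<'E'
from h import *
from scipy.optimize import least_squares
def fitarm(f,c0,yaw0,zlo=.055,rg=.02):
    c=load(f);P=cloud(c).reshape(-1,3);col=c['image'].reshape(-1,3).astype(int)
    a=np.radians(yaw0);ex=np.array([np.cos(a),np.sin(a)]);ey=np.array([-ex[1],ex[0]])
    d=P[:,:2]-c0; u=d@ex;v=d@ey
    m=(abs(u)<.03)&(abs(v)<.027)&(P[:,2]>zlo)
    def res(x): # axis at u=x0+x1*v, z=x2
        return np.hypot((u[m]-x[0]-x[1]*v[m])*np.cos(x[1]),P[m,2]-x[2])-rg
    s=least_squares(res,[0,0,zlo],loss='soft_l1',f_scale=.001)
    print(f,'n',m.sum(),'u0 %.4f dyaw %.2f z %.4f rms %.4f'%(s.x[0],-np.degrees(np.arctan(s.x[1])),s.x[2],np.sqrt((s.fun**2).mean())))
    w=abs(u-s.x[0]-s.x[1]*v)<.006
    for b in np.arange(-.112,.112,.004):
        k=w&(v>=b)&(v<b+.004)&(P[:,2]>zlo-.01)
        if k.sum()>2: print('%.0f:%.1f/%s'%(1e3*b+2,1e3*P[k,2].max(),np.median(col[k],0).astype(int)),end=' ')
    print()
if __name__=='__main__':
    for f in('w1','w2','top0','scene0'): fitarm(f,np.array([.501,.267]),23.7)
    for f in('w2','top0','scene0'):
        P=cloud(load(f)).reshape(-1,3)
    # tester: rests and housing from top/scene
    a=np.radians(6.2);ex=np.array([np.cos(a),np.sin(a)]);ey=np.array([-ex[1],ex[0]])
    for f in('top0','scene0'):
        P=cloud(load(f)).reshape(-1,3); d=P[:,:2]-np.array([.619,-.2078]);u=d@ex;v=d@ey
        for nm,m in(('restL',(abs(u)<.06)&(abs(v-.09)<.03)&(P[:,2]>.04)&(P[:,2]<.1)),('restR',(abs(u)<.06)&(abs(v+.09)<.02)&(P[:,2]>.04)&(P[:,2]<.1)),('house',(u>.03)&(v>-.07)&(v<.12)&(P[:,2]>.07)&(P[:,2]<.09))):
            print(f,nm,m.sum(),'u',np.percentile(u[m],[2,50,98]).round(4),'v',np.percentile(v[m],[2,50,98]).round(4),'z',P[m,2].max().round(4))
E
python3 fit.py
```

```text
w1 n 1163 u0 -0.0019 dyaw -0.04 z 0.0539 rms 0.0006
-94:57.8/[104  89  60] -90:61.3/[110 109 108] -86:60.1/[113 112 111] -82:61.6/[108 108 107] -74:70.5/[112  68  47] -70:70.5/[139  72  45] -66:70.8/[140  72  46] -62:71.1/[146  74  46] -58:70.5/[134  69  43] -54:70.9/[133  68  43] -50:70.9/[102  51  28] -10:74.6/[30 33 32] -6:75.1/[45 48 45] -2:75.9/[45 48 46] 2:75.6/[45 49 46] 6:76.4/[45 48 46] 10:75.1/[46 48 46] 14:75.2/[45 49 47] 18:75.2/[46 48 47] 22:75.3/[47 49 47] 26:74.9/[47 50 47] 30:74.1/[117  59  39] 34:73.1/[156  81  46] 38:71.4/[140  71  40] 42:69.0/[110  54  32] 46:73.9/[21 16 15] 50:73.9/[ 9  9 10] 54:73.1/[ 9  8 11] 58:73.2/[10  9 11] 62:62.4/[64 63 62] 66:61.1/[112 111 110] 70:60.7/[116 114 115] 74:60.8/[111 111 112] 78:60.9/[115 114 113] 82:60.6/[114 114 113] 86:60.9/[113 111 113] 90:61.0/[111 110 109] 94:358.5/[66 49 18] 98:361.1/[ 8  8 10] 102:329.2/[47 48 50] 106:328.1/[35 36 38] 
w2 n 27263 u0 0.0261 dyaw 44.79 z 0.3676 rms 0.0739
-22:316.1/[8 8 8] -18:319.4/[5 4 8] 2:61.0/[51 29 20] 6:67.1/[54 34 22] 10:70.4/[53 30 25] 14:74.0/[66 39 31] 18:74.6/[63 42 36] 22:35
[... 2288 characters left out ...]
3 88 75] 66:60.0/[124 122 112] 70:59.6/[112 103  98] 74:59.8/[132 129 123] 78:59.2/[127 123 116] 82:59.8/[130 122 114] 86:60.7/[120 116 109] 90:59.5/[105 102  96] 94:61.7/[116 115 109] 98:61.2/[122 115 110] 102:60.7/[146 139 103] 
top0 restL 195 u [-0.0413  0.0427  0.0594] v [0.0613 0.0984 0.1186] z 0.0927
top0 restR 69 u [-0.0501 -0.0303 -0.0032] v [-0.1083 -0.0757 -0.07  ] z 0.0992
top0 house 722 u [0.0419 0.0672 0.0965] v [-0.0255  0.0483  0.1168] z 0.09
scene0 restL 242 u [-0.0409  0.0415  0.0591] v [0.0647 0.1074 0.1195] z 0.092
scene0 restR 108 u [-0.0487 -0.0356  0.0508] v [-0.1098 -0.0803 -0.0704] z 0.0969
scene0 house 807 u [0.0441 0.074  0.098 ] v [-0.0224  0.053   0.1188] z 0.0899
```

Armature: origin about (0.500, 0.266), yaw 23.7°, axis z 0.054 in every clean view, as stated. Before grasping I'll look at the tester with the empty hand, since a carried armature would hide the rests.

```bash
python3 -c "
from h import *
goto([.59,-.17,.32],6.2)"
python3 -m pendant '[{"dp":[-0.4,0,-0.2],"rotation":[0,0,0.02],"jaw":1},{"dp":[-0.8,0,-0.4],"rotation":[0,0,0.05],"jaw":1},{"dp":[-1,0,-0.53],"rotation":[0,0,0.05],"jaw":1},{"dp":[-1,0,-0.53],"rotation":[0,0,0.05],"jaw":1}]'
python3 -c "
from h import *
goto([.59,-.17,.32],6.2)"
```

```text
dp [-2.914 -0.645 -0.532] rot [-0.0001 -0.0001  0.0495] ee [0.5004 0.2687 0.2404] F [-0.8  0.   0.4] w 0.0871 t 1.7
time: 2.2
ee_pos: [0.563, 0.1296, 0.3219]
eef_rot: [0.67, 0.742, 0.001, 0.001]
ft_force: [-0.2, 0.5, -0.9]
width: 0.0867
grip_force: 0.0
dp [-2.005 -0.023  0.011] rot [ 0.0005 -0.0001 -0.0011] ee [0.563  0.1296 0.3219] F [-0.2  0.5 -0.9] w 0.0867 t 2.2
```

```bash
python3 -m pendant '[{"dp":[-0.4,0,0],"rotation":[0,0,0],"jaw":1},{"dp":[-0.8,0,0],"rotation":[0,0,0],"jaw":1},{"dp":[-1,0,0],"rotation":[0,0,0],"jaw":1},{"dp":[-1,0,0],"rotation":[0,0,0],"jaw":1},{"dp":[-1,0,0],"rotation":[0,0,0],"jaw":1}]'
python3 -c "
from h import *
snap('wrist','t1')"
python3 -m pendant '[{"dp":[-0.4,0,0],"rotation":[0,0,0],"jaw":1},{"dp":[-0.8,0,0],"rotation":[0,0,0],"jaw":1},{"dp":[-1,0,0],"rotation":[0,0,0],"jaw":1},{"dp":[-1,0,0],"rotation":[0,0,0],"jaw":1},{"dp":[-1,0,0],"rotation":[0,0,0],"jaw":1}]'
python3 - <<'E'
from h import *
snap('wrist','t2')
a,b=[cv2.imread(f'pics/t{i}.png') for i in(1,2)]
cv2.imwrite('pics/t12.png',np.vstack([cv2.resize(x,(480,300)) for x in(a,b)]))
E
```

```text
time: 2.82
ee_pos: [0.577, -0.0155, 0.3193]
eef_rot: [0.668, 0.744, 0.0, -0.001]
ft_force: [0.9, -0.1, -0.3]
width: 0.0869
grip_force: 0.0
time: 3.5
ee_pos: [0.5929, -0.1655, 0.3196]
eef_rot: [0.669, 0.743, 0.0, -0.001]
ft_force: [-0.2, 0.7, -0.9]
width: 0.087
grip_force: 0.0
```

View pics/t12.png

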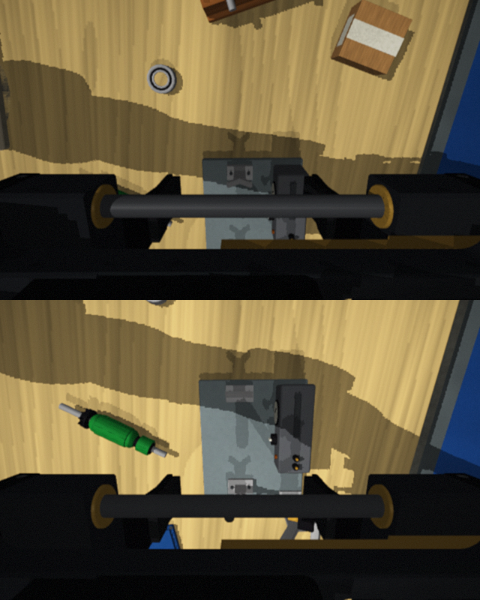

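t2 (lower) shows the fan-side rest at about px (320,124) of 640, the lever-side rest at (320,247) and the housing at (393,170). Now fitting the tester frame.

Run:
```python
from h import *
from scipy.optimize import minimize
# height-model fit: known solids of the tester -> maximise agreement
def model(u,v):
    z=np.where((v>-.147)&(v<.147),np.nan,np.nan)
    h=np.full(u.shape,.018)
    k=(abs(abs(v)-.09)<.005)&(abs(u)<.018); h=np.where(k,np.minimum(.09,.09-.018+abs(u)),h)
    k=(u>.066)&(u<.122)&(v>-.045)&(v<.105); h=np.where(k,.08,h)
    return h
for fs in(('t1',),('t2',),('t1','t2'),('top0','scene0')):
    Q=np.vstack([cloud(load(f)).reshape(-1,3) for f in fs]); Q=Q[(Q[:,2]>.03)&(Q[:,2]<.094)&(abs(Q[:,0]-.62)<.2)&(Q[:,1]>-.33)&(Q[:,1]<-.03)]
    def cost(x):
        a=x[2];d=Q[:,:2]-x[:2];u=d@[np.cos(a),np.sin(a)];v=d@[-np.sin(a),np.cos(a)]
        m=(abs(u)<.14)&(v>-.1)&(v<.13)
        e=np.minimum(abs(Q[:,2]-model(u,v)),.02); e=np.where(m,e,.02)
        return e.mean()
    best=None
    for x in np.arange(.57,.63,.004):
        for y in np.arange(-.22,-.16,.004):
            for a in np.radians([4.5,5.5,6.5,7.5]):
                c=cost([x,y,a]); best=min(best,(c,x,y,a)) if best else (c,x,y,a)
    s=minimize(cost,best[1:],method='Nelder-Mead',options=dict(initial_simplex=np.array(best[1:])+np.array([[0,0,0],[.003,0,0],[0,.003,0],[0,0,.015]])))
    print(fs,len(Q),'cost %.4f'%s.fun,s.x[:2].round(4),'yaw %.2f'%np.degrees(s.x[2]))
    a=s.x[2];d=Q[:,:2]-s.x[:2];u=d@[np.cos(a),np.sin(a)];v=d@[-np.sin(a),np.cos(a)]
    for sg in(1,-1):
        m=(abs(u)<.03)&(abs(v-sg*.09)<.02)&(Q[:,2]>.07)
        if m.sum()>3: print('  rest',sg,m.sum(),'u',np.percentile(u[m],[3,97]).round(4),'v',np.percentile(v[m],[3,97]).round(4),'z',np.percentile(Q[m,2],[50,97]).round(4))
    m=(u>.04)&(Q[:,2]>.074)&(Q[:,2]<.085); print('  house u',np.percentile(u[m],[1,99]).round(4),'v',np.percentile(v[m],[1,99]).round(4),'z',np.median(Q[m,2]).round(4))
```

```text
('t1',) 3363 cost 0.0060 [ 0.5912 -0.1963] yaw 6.55
  rest 1 294 u [-0.0201  0.0199] v [0.0848 0.0947] z [0.082  0.0897]
  house u [0.0665 0.1204] v [-0.0218  0.1043] z 0.0799
('t2',) 6684 cost 0.0042 [ 0.5914 -0.1962] yaw 6.57
  rest 1 312 u [-0.0203  0.021 ] v [0.0848 0.0936] z [0.0834 0.0896]
  rest -1 25 u [-0.0084  0.0098] v [-0.0872 -0.0851] z [0.0732 0.0755]
  house u [0.0665 0.1209] v [-0.0435  0.1029] z 0.08
('t1', 't2') 10047 cost 0.0048 [ 0.5914 -0.1963] yaw 6.57
  rest 1 606 u [-0.0202  0.021 ] v [0.0847 0.0946] z [0.0826 0.0897]
  rest -1 25 u [-0.0084  0.0098] v [-0.0871 -0.085 ] z [0.0732 0.0755]
  house u [0.0665 0.1208] v [-0.0423  0.1037] z 0.0799
('top0', 'scene0') 2931 cost 0.0099 [ 0.5938 -0.1945] yaw 6.89
  rest 1 96 u [-0.0185  0.0208] v [0.084  0.0963] z [0.081  0.0924]
  rest -1 88 u [-0.0212  0.0192] v [-0.095  -0.0832] z [0.0815 0.0912]
  house u [0.0664 0.1216] v [-0.1111  0.1033] z 0.0792
```

Tester origin is (0.5914, -0.1963) with yaw 6.57°. The rest and housing sizes and heights match the text. Back to the armature for the grasp.

```bash
python3 -m pendant '[{"dp":[0.4,0,0],"rotation":[0,0,0],"jaw":1},{"dp":[0.8,0,0],"rotation":[0,0,0],"jaw":1},{"dp":[1,0,0],"rotation":[0,0,0],"jaw":1}]' >/dev/null
python3 -m pendant '[{"dp":[0.4,0,0],"rotation":[0,0,0],"jaw":1},{"dp":[0.8,0,0],"rotation":[0,0,0],"jaw":1},{"dp":[1,0,0],"rotation":[0,0,0],"jaw":1}]'
python3 -c "
from h import *
goto([.499,.268,.18],23.7)"
```

```text
time: 4.3
ee_pos: [0.5602, 0.1365, 0.32]
eef_rot: [0.667, 0.745, 0.0, -0.001]
ft_force: [0.2, -1.8, 0.1]
width: 0.0868
grip_force: 0.0
dp [ 0.914 -0.31   0.935] rot [ 0.     -0.0003 -0.0484] ee [0.5602 0.1365 0.32  ] F [ 0.2 -1.8  0.1] w 0.0868 t 4.3
```

```bash
python3 -m pendant '[{"dp":[0.4,-0.1,0.2],"rotation":[0,0,-0.02],"jaw":1},{"dp":[0.8,-0.25,0.5],"rotation":[0,0,-0.048],"jaw":1},{"dp":[0.914,-0.31,0.935],"rotation":[0,0,-0.048],"jaw":1},{"dp":[0.914,-0.31,0.935],"rotation":[0,0,-0.048],"jaw":1},{"dp":[0.914,-0.31,0.935],"rotation":[0,0,-0.048],"jaw":1},{"dp":[0.914,-0.31,0.935],"rotation":[0,0,-0.048],"jaw":1}]' 
python3 -c "
from h import *
goto([.499,.268,.035],23.7)"
```

```text
time: 5.05
ee_pos: [0.5022, 0.2624, 0.1813]
eef_rot: [0.551, 0.835, 0.001, 0.0]
ft_force: [0.1, -0.1, 0.1]
width: 0.0871
grip_force: 0.0
dp [ 0.042 -0.007  0.975] rot [ 0.0003 -0.0001 -0.0015] ee [0.5022 0.2624 0.1813] F [ 0.1 -0.1  0.1] w 0.0871 t 5.05
```

```bash
python3 -m pendant '[{"dp":[0.03,-0.007,0.3],"rotation":[0,0,-0.001],"jaw":1},{"dp":[0.03,-0.007,0.6],"rotation":[0,0,-0.001],"jaw":1},{"dp":[0.03,-0.007,0.85],"rotation":[0,0,-0.001],"jaw":1},{"dp":[0.03,-0.007,0.97],"rotation":[0,0,-0.001],"jaw":1},{"dp":[0.03,-0.007,0.97],"rotation":[0,0,-0.001],"jaw":1},{"dp":[0.03,-0.007,0.97],"rotation":[0,0,-0.001],"jaw":1}]' 
python3 -c "
from h import *
goto([.499,.268,.035],23.7)"
```

```text
time: 5.8
ee_pos: [0.5002, 0.2663, 0.0362]
eef_rot: [0.549, 0.836, 0.001, 0.001]
ft_force: [0.0, -1.1, 0.5]
width: 0.0872
grip_force: 0.0
dp [ 0.013 -0.003  0.008] rot [ 0.0004 -0.0001 -0.0007] ee [0.5002 0.2663 0.0362] F [ 0.  -1.1  0.5] w 0.0872 t 5.8
```

Good position. Closing at 45 N.

```bash
python3 -m pendant '[{"dp":[0,0,0],"rotation":[0,0,0],"jaw":0.3},{"dp":[0,0,0],"rotation":[0,0,0],"jaw":0.3},{"dp":[0,0,0],"rotation":[0,0,0],"jaw":0.3},{"dp":[0,0,0],"rotation":[0,0,0],"jaw":0.3},{"dp":[0,0,0],"rotation":[0,0,0],"jaw":0.3},{"dp":[0,0,0],"rotation":[0,0,0],"jaw":0.3}]' 45
```

```text
time: 6.55
ee_pos: [0.4992, 0.2661, 0.0344]
eef_rot: [0.548, 0.836, 0.0, 0.0]
ft_force: [1.3, 1.2, -1.0]
width: 0.0389
grip_force: 45.0
```

```bash
python3 -m pendant '[{"dp":[0,0,-0.15],"rotation":[0,0,0],"jaw":0.3},{"dp":[0,0,-0.4],"rotation":[0,0,0],"jaw":0.3},{"dp":[0,0,-0.7],"rotation":[0,0,0],"jaw":0.3},{"dp":[0,0,-0.95],"rotation":[0,0,0],"jaw":0.3},{"dp":[0,0,-0.95],"rotation":[0,0,0],"jaw":0.3},{"dp":[0,0,-0.95],"rotation":[0,0,0],"jaw":0.3}]'
python3 -c "
from h import *
goto([.591,-.196,.18],6.57)
snap('scene','s1')"
```

```text
time: 7.3
ee_pos: [0.4978, 0.2652, 0.1746]
eef_rot: [0.548, 0.836, -0.001, -0.001]
ft_force: [-0.2, -0.6, -7.8]
width: 0.0391
grip_force: 45.0
dp [-3.067 -0.655 -0.032] rot [-0.0005  0.0002  0.047 ] ee [0.4978 0.2652 0.1746] F [-0.2 -0.6 -7.8] w 0.0391 t 7.3
```

```bash
python3 -m pendant '[{"dp":[-0.3,0,-0.05],"rotation":[0,0,0.01],"jaw":0.3},{"dp":[-0.6,0,-0.05],"rotation":[0,0,0.02],"jaw":0.3},{"dp":[-0.9,0,-0.05],"rotation":[0,0,0.035],"jaw":0.3},{"dp":[-1,0,-0.05],"rotation":[0,0,0.047],"jaw":0.3}]' >/dev/null
python3 -m pendant '[{"dp":[-0.3,0,0],"rotation":[0,0,0],"jaw":0.3},{"dp":[-0.6,0,0],"rotation":[0,0,0],"jaw":0.3},{"dp":[-0.9,0,0],"rotation":[0,0,0],"jaw":0.3},{"dp":[-1,0,0],"rotation":[0,0,0],"jaw":0.3},{"dp":[-1,0,0],"rotation":[0,0,0],"jaw":0.3}]'
python3 -c "
from h import *
goto([.591,-.196,.18],6.57)"
```

```text
time: 8.48
ee_pos: [0.5751, -0.0218, 0.1828]
eef_rot: [0.666, 0.746, -0.001, -0.001]
ft_force: [-0.5, 0.7, -6.5]
width: 0.039
grip_force: 45.0
dp [-1.166 -0.025  0.019] rot [-0.0004  0.     -0.0004] ee [ 0.5751 -0.0218  0.1828] F [-0.5  0.7 -6.5] w 0.039 t 8.475
```

```bash
python3 -m pendant '[{"dp":[-0.3,-0.01,0],"rotation":[0,0,0],"jaw":0.3},{"dp":[-0.6,-0.02,0],"rotation":[0,0,0],"jaw":0.3},{"dp":[-0.85,-0.02,0],"rotation":[0,0,0],"jaw":0.3},{"dp":[-1,-0.02,0],"rotation":[0,0,0],"jaw":0.3},{"dp":[-1,-0.02,0],"rotation":[0,0,0],"jaw":0.3},{"dp":[-1,-0.02,0],"rotation":[0,0,0],"jaw":0.3}]'
python3 - <<'E'
from h import *
goto([.591,-.196,.10],6.57)
a=cv2.imread('pics/s1.png')
b=snap('scene','s2')['image'][:,:,::-1]; cv2.imwrite('pics/s2c.png',cv2.resize(b[60:300,160:400],(600,600),interpolation=cv2.INTER_CUBIC))
from fit import fitarm
t=np.radians(6.57)
np.savez('pics/w3.npz',**camera('wrist'))
for f in('w3','s2'):
    fitarm(f,np.array([.589,-.180]),6.57,zlo=.19)
E
```

```text
time: 9.22
ee_pos: [0.5902, -0.1677, 0.1835]
eef_rot: [0.665, 0.747, 0.0, -0.001]
ft_force: [0.5, 1.7, -6.5]
width: 0.039
grip_force: 45.0
dp [-0.189 -0.016  0.556] rot [-0.0001 -0.0002  0.0004] ee [ 0.5902 -0.1677  0.1835] F [ 0.5  1.7 -6.5] w 0.039 t 9.225
w3 n 6204 u0 0.0160 dyaw 41.70 z 0.2374 rms 0.0083
-14:205.6/[180 138 123] -10:214.7/[128  72  46] -6:219.0/[109  61  44] -2:221.4/[118  64  46] 2:223.2/[74 53 47] 6:223.6/[50 52 49] 10:224.7/[51 54 54] 22:222.6/[59 46 40] 26:223.3/[49 51 49] 30:222.5/[101  62  48] 34:303.1/[16 17 20] 38:304.9/[17 18 20] 42:279.2/[42 43 36] 46:279.1/[21 22 24] 50:278.6/[18 19 22] 
s2 n 748 u0 0.0021 dyaw -0.43 z 0.5126 rms 0.1684
-38:581.4/[101  98  87] -34:580.6/[110 106  92] -30:582.2/[117 112  97] -26:583.2/[118 112  94] -22:584.9/[99 94 79] -18:581.7/[100  94  79] -14:582.4/[133 125 106] -10:580.2/[148 140 118] -6:580.7/[155 146 124] -2:580.6/[153 145 122] 2:580.4/[157 148 125] 6:580.6/[158 149 125] 10:581.5/[163 154 129] 14:581.1/[161 152 128] 18:580.1/[61 44 33] 22:580.9/[66 48 38] 26:580.3/[72 50 39] 30:580.5/[64 47 36] 34:328.5/[28 24 17] 38:329.7/[28 24 17] 42:369.8/[40 38 31] 46:588.8/[30 27 21] 50:591.1/[66 62 51] 54:592.4/[66 62 51] 58:591.2/[64 60 49] 62:592.7/[65 61 52] 66:592.9/[57 54 42] 70:592.7/[44 42 31] 74:555.5/[47 46 35] 78:213.8/[67 65 60] 82:210.6/[75 71 65] 86:208.3/[99 92 74] 90:208.3/[125 111  81] 94:209.3/[87 81 69] 98:209.4/[106  96  75] 102:209.3/[101  93  73] 106:208.0/[84 80 69] 110:209.2/[105  96  75]
```

View pics/s2c.png

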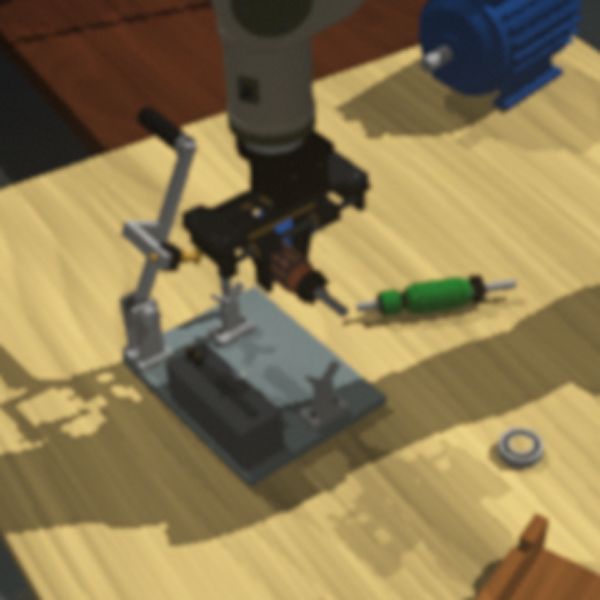

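The armature hangs level (axis about 0.203 along its length), the tail at px (335,300) of the crop. The contact shoe at (180,255) clears the gripper. Next: slide in the last 25 mm and lower.

```bash
python3 -m pendant '[{"dp":[-0.08,-0.01,0],"rotation":[0,0,0],"jaw":0.3},{"dp":[-0.165,-0.016,0],"rotation":[0,0,0],"jaw":0.3},{"dp":[-0.165,-0.016,0.15],"rotation":[0,0,0],"jaw":0.3},{"dp":[-0.165,-0.016,0.35],"rotation":[0,0,0],"jaw":0.3},{"dp":[-0.165,-0.016,0.53],"rotation":[0,0,0],"jaw":0.3},{"dp":[-0.165,-0.016,0.53],"rotation":[0,0,0],"jaw":0.3},{"dp":[-0.165,-0.016,0.53],"rotation":[0,0,0],"jaw":0.3}]'
python3 - <<'E'
from h import *
goto([.5912,-.193,.061],6.57)
c=snap('scene','s3');b=c['image'][:,:,::-1]
P=cloud(c).reshape(-1,3);a=np.radians(6.57);d=P[:,:2]-[.5914,-.1963];u=d@[np.cos(a),np.sin(a)];v=d@[-np.sin(a),np.cos(a)]
for lo in(.066,.074,.082,.09,.098,.104):
    k=(v>=lo)&(v<lo+.008)&(abs(u)<.02)&(P[:,2]>.1)&(P[:,2]<.16); print(lo,k.sum(),'u',u[k].mean().round(4),'z',P[k,2].max().round(4) if k.any() else 0)
E
```

```text
time: 10.2
ee_pos: [0.591, -0.196, 0.1061]
eef_rot: [0.666, 0.746, 0.0, 0.001]
ft_force: [0.2, 0.2, -5.8]
width: 0.0388
grip_force: 45.0
dp [0.02  0.003 0.3  ] rot [ 0.0002  0.0001 -0.0001] ee [ 0.591  -0.196   0.1061] F [ 0.2  0.2 -5.8] w 0.0388 t 10.2
0.066 13 u 0.0033 z 0.133
0.074 9 u 0.0018 z 0.1336
0.082 10 u 0.0027 z 0.1332
0.09 12 u 0.0019 z 0.1317
0.098 13 u 0.0015 z 0.1333
0.104 5 u 0.0009 z 0.1333
```

```bash
python3 -m pendant '[{"dp":[0.02,0,0.08],"rotation":[0,0,0],"jaw":0.3},{"dp":[0.02,0,0.16],"rotation":[0,0,0],"jaw":0.3},{"dp":[0.02,0,0.22],"rotation":[0,0,0],"jaw":0.3},{"dp":[0.02,0,0.26],"rotation":[0,0,0],"jaw":0.3},{"dp":[0.02,0,0.285],"rotation":[0,0,0],"jaw":0.3},{"dp":[0.02,0,0.3],"rotation":[0,0,0],"jaw":0.3},{"dp":[0.02,0,0.3],"rotation":[0,0,0],"jaw":0.3},{"dp":[0.02,0,0.3],"rotation":[0,0,0],"jaw":0.3}]'
python3 - <<'E'
from h import *
goto([.5912,-.193,.061],6.57)
c=snap('scene','s4');b=c['image'][:,:,::-1]
P=cloud(c).reshape(-1,3);a=np.radians(6.57);d=P[:,:2]-[.5914,-.1963];u=d@[np.cos(a),np.sin(a)];v=d@[-np.sin(a),np.cos(a)]
for lo in(.062,.066,.070,.074,.098,.102,.106):
    k=(v>=lo)&(v<lo+.004)&(abs(u)<.02)&(P[:,2]>.06)&(P[:,2]<.12); print(lo,k.sum(),'u',u[k].mean().round(4),'z',np.percentile(P[k,2],[50,95]).round(4) if k.any() else 0)
E
```

```text
time: 11.25
ee_pos: [0.5914, -0.1922, 0.0607]
eef_rot: [0.665, 0.746, 0.001, 0.001]
ft_force: [5.9, 1.1, 0.6]
width: 0.0388
grip_force: 45.0
dp [-0.005 -0.002 -0.002] rot [ 0.0005  0.0001 -0.    ] ee [ 0.5914 -0.1922  0.0607] F [5.9 1.1 0.6] w 0.0388 t 11.25
0.062 30 u 0.0037 z [0.0826 0.0928]
0.066 11 u 0.002 z [0.0837 0.0878]
0.07 2 u 0.0078 z [0.084  0.0847]
0.074 8 u 0.0031 z [0.0846 0.0859]
0.098 7 u 0.003 z [0.0817 0.0857]
0.102 5 u 0.0042 z [0.0828 0.087 ]
0.106 10 u 0.0014 z [0.0798 0.0848]
```

Force on the tool went from -5.8 to +0.6 N in z, and the shaft top is at 0.086, so it is seated. Opening partway.

```bash
python3 -m pendant '[{"dp":[0,0,0],"rotation":[0,0,0],"jaw":0.48},{"dp":[0,0,0],"rotation":[0,0,0],"jaw":0.55},{"dp":[0,0,0],"rotation":[0,0,0],"jaw":0.7},{"dp":[0,0,0],"rotation":[0,0,0],"jaw":0.7},{"dp":[0,0,0],"rotation":[0,0,0],"jaw":0.7}]'
python3 -m pendant '[{"dp":[0,0,-0.15],"rotation":[0,0,0],"jaw":0.7},{"dp":[0,0,-0.4],"rotation":[0,0,0],"jaw":0.7},{"dp":[0,0,-0.8],"rotation":[0,0,0],"jaw":0.7},{"dp":[0.5,0,-1],"rotation":[0,0,0],"jaw":0.7},{"dp":[0.5,0,-1],"rotation":[0,0,0],"jaw":0.7},{"dp":[0.5,0,-1],"rotation":[0,0,0],"jaw":0.7}]'
python3 - <<'E'
from h import *
c=snap('wrist','w4'); b=snap('scene','s5'); 
np.savez('pics/t5.npz',**camera('top'))
i=b['image'][:,:,::-1]; 
cv2.imwrite('pics/s5c.png',np.hstack([cv2.resize(i[90:270,190:340],(400,480),interpolation=cv2.INTER_CUBIC),cv2.resize(c['image'][:,170:470,::-1],(360,480))]))
goto([.59,-.19,.3],6.57)
a=np.radians(6.57)
for f in('w4','s5','t5'):
    P=cloud(load(f)).reshape(-1,3);col=load(f)['image'].reshape(-1,3)
    d=P[:,:2]-[.5914,-.1963];u=d@[np.cos(a),np.sin(a)];v=d@[-np.sin(a),np.cos(a)]
    print(f,end=' ')
    for lo in np.arange(-.112,.114,.008):
        k=(v>=lo)&(v<lo+.008)&(abs(u)<.024)&(P[:,2]>.075)&(P[:,2]<.108)
        if k.sum()>2: print('%.0f:%d/%.1f/%.1f/%s'%(1e3*lo+4,k.sum(),1e3*u[k].mean(),1e3*np.percentile(P[k,2],95),np.median(col[k],0).astype(int)),end=' ')
    print()
E
```

```text
time: 11.92
ee_pos: [0.5898, -0.1921, 0.0596]
eef_rot: [0.666, 0.746, -0.0, -0.0]
ft_force: [-0.3, -0.5, 0.1]
width: 0.0603
grip_force: 0.0
time: 12.68
ee_pos: [0.5817, -0.1163, 0.2099]
eef_rot: [0.664, 0.747, 0.0, -0.0]
ft_force: [-0.0, -1.1, -0.9]
width: 0.0607
grip_force: 0.0
dp [-0.475  0.006 -0.607] rot [-0.0002  0.0001 -0.0004] ee [ 0.5809 -0.1193  0.2089] F [-0.3  0.8 -0.4] w 0.061 t 12.825
w4 -52:4/13.8/80.4/[91 49 32] -44:60/-1.4/90.4/[79 42 27] -36:106/-0.1/97.6/[153  79  50] -28:223/-0.1/99.5/[147  87  62] -20:301/-0.1/100.2/[104  73  63] -12:266/0.1/100.4/[99 69 62] -4:31/0.2/100.6/[81 67 63] 20:51/-1.5/95.3/[85 53 47] 28:337/0.2/100.2/[94 77 69] 36:391/0.6/98.9/[175  92  60] 44:300/-0.1/95.8/[176  93  56] 52:366/0.1/98.8/[18 17 19] 60:358/0.1/95.3/[16 15 17] 68:156/0.4/89.1/[73 73 74] 76:111/0.3/86.2/[100  99  99] 84:249/0.4/89.6/[96 96 95] 92:409/0.4/89.1/[95 94 94] 100:117/0.3/86.3/[100 100  99] 108:65/0.3/86.1/[87 87 87] 
s5 -100:5/3.5/84.4/[131 123 102] -92:22/-0.9/88.3/[121 115 105] -84:20/5.0/88.1/[122 105  92] -76:3/0.5/86.3/[121  84  70] -68:14/7.0/95.6/[118  75 
[... 230 characters left out ...]
32/8.8/99.7/[76 56 43] 12:29/9.2/99.2/[84 58 44] 20:27/9.3/99.2/[81 59 43] 28:34/9.3/100.8/[89 63 47] 36:37/7.9/98.6/[125  75  50] 44:30/8.2/98.0/[111  64  44] 52:30/8.0/97.7/[38 30 23] 60:40/4.2/95.2/[31 28 21] 68:24/2.2/92.6/[58 57 52] 76:12/5.5/85.3/[90 90 86] 84:12/5.3/85.4/[90 90 86] 92:33/-0.3/87.6/[88 89 84] 100:18/3.1/87.1/[86 86 81] 108:12/3.8/86.1/[82 82 78] 
t5 -100:5/1.7/89.6/[120 121 115] -92:25/1.6/92.0/[104 102  98] -84:20/1.8/91.7/[103 101  97] -76:12/1.9/92.5/[92 77 71] -68:14/1.6/100.3/[95 61 45] -60:26/0.1/100.0/[116  69  49] -52:24/0.9/99.8/[101  67  47] -44:20/1.9/98.3/[65 41 30] -36:18/-0.2/100.6/[85 54 38] -28:25/-0.5/101.8/[105  67  50] -20:12/-9.8/101.4/[107  75  58]
```

View pics/s5c.png

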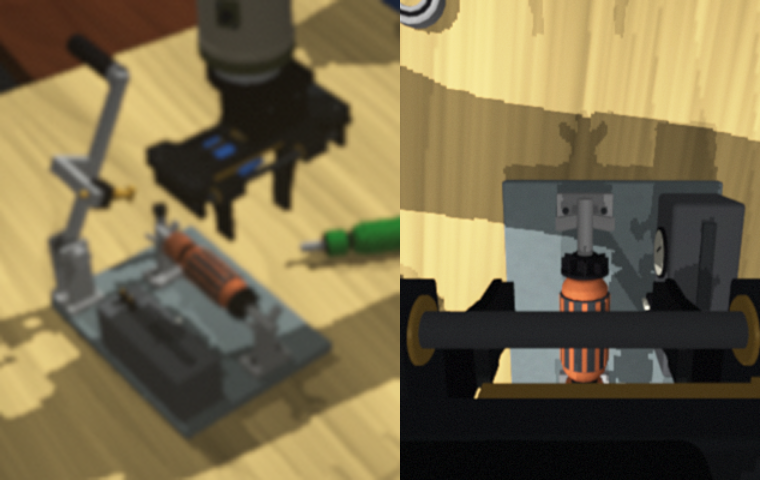

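The armature lies in both V-rests: axis within 1 mm of x = 0, core top at 0.100, about 3 mm towards the tail. The lever grip is at (90,55) in the left crop. I'll check the grip's position in the depth images and head for it.

```bash
python3 - <<'E'
from h import *
a=np.radians(6.57)
for f in('top0','scene0','s5'):
    P=cloud(load(f)).reshape(-1,3)
    d=P[:,:2]-[.5914,-.1963];u=d@[np.cos(a),np.sin(a)];v=d@[-np.sin(a),np.cos(a)]
    k=(v>-.2)&(v<-.14)&(abs(u-.009)<.04)&(P[:,2]>.2)&(P[:,2]<.32)
    print(f,k.sum(),'u',np.percentile(u[k],[3,50,97]).round(4),'z',np.percentile(P[k,2],[3,50,97]).round(4))
E
python3 -m pendant '[{"dp":[0,0,-0.3],"rotation":[0,0,0],"jaw":0.7},{"dp":[0,0,-0.7],"rotation":[0,0,0],"jaw":0.7},{"dp":[0,0,-1],"rotation":[0,0,0],"jaw":0.7},{"dp":[-0.3,0.1,-1],"rotation":[0,0,0],"jaw":0.7},{"dp":[-0.6,0.1,-1],"rotation":[0,0,0],"jaw":0.7},{"dp":[-1,0.1,-1],"rotation":[0,0,0],"jaw":0.7},{"dp":[-1,0.1,-1],"rotation":[0,0,0],"jaw":0.7}]'
python3 -c "
from h import *
goto([.62,-.369,.34],6.57)"
```

```text
top0 162 u [0.0005 0.0096 0.0223] z [0.2763 0.2845 0.2914]
scene0 125 u [0.0049 0.0183 0.0237] z [0.2699 0.2817 0.2863]
s5 126 u [0.0051 0.0187 0.0238] z [0.2689 0.282  0.2864]
time: 13.7
ee_pos: [0.611, -0.2726, 0.3577]
eef_rot: [0.669, 0.743, -0.003, -0.001]
ft_force: [-0.3, 1.3, -1.2]
width: 0.0607
grip_force: 0.0
dp [-0.645 -0.007  0.12 ] rot [-0.0007  0.0004 -0.0017] ee [ 0.611  -0.2726  0.3577] F [-0.3  1.3 -1.2] w 0.0607 t 13.7
```

```bash
python3 -m pendant '[{"dp":[-0.3,0,0],"rotation":[0,0,0],"jaw":0.7},{"dp":[-0.63,0,0],"rotation":[0,0,0],"jaw":0.7},{"dp":[-0.63,0,0.1],"rotation":[0,0,0],"jaw":0.7},{"dp":[-0.63,0,0.1],"rotation":[0,0,0],"jaw":0.7},{"dp":[-0.63,0,0.1],"rotation":[0,0,0],"jaw":0.7}]'
python3 -c "
from h import *
goto([.621,-.369,.256],6.57)"
```

```text
time: 14.32
ee_pos: [0.6245, -0.3583, 0.3451]
eef_rot: [0.665, 0.747, 0.0, -0.0]
ft_force: [-0.5, 0.1, 0.9]
width: 0.0607
grip_force: 0.0
dp [-0.068 -0.032  0.594] rot [ 0.     -0.      0.0001] ee [ 0.6245 -0.3583  0.3451] F [-0.5  0.1  0.9] w 0.0607 t 14.325
```

```bash
python3 -m pendant '[{"dp":[-0.06,-0.03,0.2],"rotation":[0,0,0],"jaw":0.7},{"dp":[-0.06,-0.03,0.45],"rotation":[0,0,0],"jaw":0.7},{"dp":[-0.06,-0.03,0.59],"rotation":[0,0,0],"jaw":0.7},{"dp":[-0.06,-0.03,0.59],"rotation":[0,0,0],"jaw":0.7},{"dp":[-0.06,-0.03,0.59],"rotation":[0,0,0],"jaw":0.4},{"dp":[-0.06,-0.03,0.59],"rotation":[0,0,0],"jaw":0.1},{"dp":[-0.06,-0.03,0.59],"rotation":[0,0,0],"jaw":0.1},{"dp":[-0.06,-0.03,0.59],"rotation":[0,0,0],"jaw":0.1}]' 50
python3 - <<'E'
from h import *
goto([.621,-.369,.256],6.57)
# arc waypoints in tool fractions relative to here, lever angle estimate from state
s=r.read_state();a=np.radians(6.57);q=R.from_quat(s['eef_rot'])
g0=np.array(s['ee_pos']);d=g0[:2]-[.5914,-.1963];u=d@[np.cos(a),np.sin(a)];v=d@[-np.sin(a),np.cos(a)]
print('tester frame grip',u.round(4),v.round(4),(g0[2]+.0187).round(4))
for th in np.arange(.1,1.13,.1).tolist()+[1.1]:
    b=1.10-th; D=np.array([(.1-.2*np.cos(b))-(.1-.2*np.cos(1.1)),0,.2*np.sin(b)-.2*np.sin(1.1)])
    W=np.array([D[0]*np.cos(a),D[0]*np.sin(a),D[2]]); print(round(th,2),(q.inv().apply(W)/.15).round(3))
E
```

```text
time: 15.32
ee_pos: [0.6209, -0.3683, 0.2565]
eef_rot: [0.666, 0.746, 0.0, 0.0]
ft_force: [0.1, -0.6, 0.7]
width: 0.0289
grip_force: 0.0
dp [-0.005 -0.     0.004] rot [ 0.0001  0.     -0.    ] ee [ 0.6209 -0.3683  0.2565] F [ 0.1 -0.6  0.7] w 0.0289 t 15.325
tester frame grip 0.0097 -0.1742 0.2752
0.1 [-0.    -0.116  0.066]
0.2 [-0.    -0.224  0.144]
0.3 [-0.    -0.324  0.232]
0.4 [-0.    -0.415  0.329]
0.5 [-0.    -0.496  0.435]
0.6 [-0.    -0.566  0.549]
0.7 [-0.    -0.624  0.669]
0.8 [-0.    -0.669  0.794]
0.9 [-0.    -0.702  0.923]
1.0 [-0.    -0.722  1.055]
1.1 [-0.    -0.729  1.188]
1.1 [-0.    -0.729  1.188]
```

```bash
python3 -m pendant '[{"dp":[0,0,0],"rotation":[0,0,0],"jaw":0.1},{"dp":[0,0,0],"rotation":[0,0,0],"jaw":0.1},{"dp":[0,0,0],"rotation":[0,0,0],"jaw":0.1}]' 50
python3 -m pendant '[{"dp":[0,-0.12,0.07],"rotation":[0,0,0],"jaw":0.1},{"dp":[0,-0.22,0.14],"rotation":[0,0,0],"jaw":0.1},{"dp":[0,-0.32,0.23],"rotation":[0,0,0],"jaw":0.1},{"dp":[0,-0.42,0.33],"rotation":[0,0,0],"jaw":0.1},{"dp":[0,-0.5,0.44],"rotation":[0,0,0],"jaw":0.1},{"dp":[0,-0.57,0.55],"rotation":[0,0,0],"jaw":0.1},{"dp":[0,-0.57,0.55],"rotation":[0,0,0],"jaw":0.1},{"dp":[0,-0.57,0.55],"rotation":[0,0,0],"jaw":0.1}]'
python3 - <<'E'
from h import *
a=np.radians(6.57);s=r.read_state();q=R.from_quat(s['eef_rot'])
g0=np.array(s['ee_pos']);d=g0[:2]-[.5914,-.1963];u=d@[np.cos(a),np.sin(a)];v=d@[-np.sin(a),np.cos(a)]
print('grip',u.round(4),v.round(4),(g0[2]+.0187).round(4),'radius',np.hypot(u-.1,g0[2]+.0187-.096).round(4),'lever',1.1-np.arctan2(g0[2]+.0187-.096,.1-u))
for z in(0.2,.1,0): # to lever level
    D=[.1-.2*np.cos(z)-u,0,.096+.2*np.sin(z)-.0187-g0[2]];print(z,(q.inv().apply([D[0]*np.cos(a),D[0]*np.sin(a),D[2]])/.15).round(3))
E
```

```text
time: 15.7
ee_pos: [0.6212, -0.3682, 0.2564]
eef_rot: [0.665, 0.746, 0.0, 0.0]
ft_force: [2.6, -0.4, 1.4]
width: 0.0229
grip_force: 50.0
time: 16.7
ee_pos: [0.539, -0.3768, 0.1747]
eef_rot: [0.665, 0.747, 0.002, 0.002]
ft_force: [10.8, 0.2, 1.9]
width: 0.0221
grip_force: 50.0
grip -0.0727 -0.1733 0.1934 radius 0.1983 lever 0.5865602339927615
0.2 [ 0.001 -0.158  0.383]
0.1 [ 0.001 -0.178  0.515]
0 [ 0.001 -0.186  0.648]
```

```bash
python3 -m pendant '[{"dp":[0,-0.06,0.12],"rotation":[0,0,0],"jaw":0.1},{"dp":[0,-0.11,0.25],"rotation":[0,0,0],"jaw":0.1},{"dp":[0,-0.15,0.38],"rotation":[0,0,0],"jaw":0.1},{"dp":[0,-0.17,0.51],"rotation":[0,0,0],"jaw":0.1},{"dp":[0,-0.175,0.58],"rotation":[0,0,0],"jaw":0.1},{"dp":[0,-0.18,0.65],"rotation":[0,0,0],"jaw":0.1},{"dp":[0,-0.18,0.66],"rotation":[0,0,0],"jaw":0.1},{"dp":[0,-0.18,0.66],"rotation":[0,0,0],"jaw":0.1}]'
cat > lev.py <<'E'
from h import *
a=np.radians(6.57);s=r.read_state();q=R.from_quat(s['eef_rot'])
g0=np.array(s['ee_pos']);d=g0[:2]-[.5914,-.1963];u=d@[np.cos(a),np.sin(a)];v=d@[-np.sin(a),np.cos(a)]
print('grip',u.round(4),v.round(4),(g0[2]+.0187).round(4),'radius',np.hypot(u-.1,g0[2]+.0187-.096).round(4),'lever',1.1-np.arctan2(g0[2]+.0187-.096,.1-u),s['ft_force'].round(1),s['grip_force'],s['width'])
E
python3 lev.py
```

```text
time: 17.7
ee_pos: [0.5128, -0.3799, 0.0767]
eef_rot: [0.665, 0.747, 0.002, 0.002]
ft_force: [7.1, 5.3, 10.9]
width: 0.0216
grip_force: 49.0
grip -0.0991 -0.1734 0.0954 radius 0.1991 lever 1.102970420853677 [ 7.1  5.3 10.9] 48.955299854278564 0.021562675772693142
```

```bash
python3 -m pendant '[{"dp":[0,0,0.02],"rotation":[0,0,0],"jaw":0.1},{"dp":[0,0,0.03],"rotation":[0,0,0],"jaw":0.1},{"dp":[0,0,0.03],"rotation":[0,0,0],"jaw":0.1},{"dp":[0,0,0.03],"rotation":[0,0,0],"jaw":0.1}]'
python3 lev.py
python3 - <<'E'
from h import *
c=snap('scene','s6'); i=c['image'][:,:,::-1]
a=np.radians(6.57)
t=camera('top');np.savez('pics/t6.npz',**t)
cv2.imwrite('pics/s6c.png',np.hstack([cv2.resize(i[90:270,190:340],(400,480),interpolation=cv2.INTER_CUBIC),cv2.resize(t['image'][140:260,340:440,::-1],(400,480),interpolation=cv2.INTER_CUBIC)]))
for f in('t6','s6'):
    P=cloud(load(f)).reshape(-1,3)
    d=P[:,:2]-[.5914,-.1963];u=d@[np.cos(a),np.sin(a)];v=d@[-np.sin(a),np.cos(a)]
    for nm,vl,vh in(('bar',-.130,-.120),('grip',-.21,-.19),('grip2',-.16,-.135)):
        for lo in np.arange(-.12,.1,.02):
            k=(v>vl)&(v<vh)&(u>lo)&(u<lo+.02)&(P[:,2]>.07)&(P[:,2]<.125)
            if k.sum()>2: print(f,nm,'%.0f n%d z %.1f'%(1e3*lo+10,k.sum(),1e3*np.percentile(P[k,2],80)))
    k=(abs(u)<.024)&(v>-.005)&(v<.025)&(P[:,2]>.06)&(P[:,2]<.12); print('core top',k.sum(),np.percentile(P[k,2],95) if k.any() else 0)
E
```

```text
time: 18.2
ee_pos: [0.5126, -0.3799, 0.0724]
eef_rot: [0.665, 0.747, 0.002, 0.002]
ft_force: [6.7, 4.7, 11.0]
width: 0.0218
grip_force: 48.9
grip -0.0993 -0.1734 0.0911 radius 0.1993 lever 1.1246772250049073 [ 6.7  4.7 11. ] 48.911930322647095 0.021758313090402333
t6 bar -110 n6 z 108.1
t6 bar -90 n20 z 110.2
t6 bar -70 n17 z 110.3
t6 bar -50 n16 z 108.5
t6 bar -30 n17 z 110.8
t6 bar -10 n15 z 110.0
t6 bar 30 n19 z 108.9
t6 bar 50 n17 z 109.5
t6 bar 70 n20 z 109.4
t6 bar 90 n18 z 109.8
t6 grip2 -90 n17 z 114.5
t6 grip2 90 n11 z 109.3
core top 110 0.10348672336173931
s6 bar -110 n10 z 107.3
s6 bar -90 n18 z 110.9
s6 bar -70 n19 z 107.2
s6 bar -50 n14 z 107.1
s6 bar -30 n4 z 107.0
s6 bar -10 n10 z 99.2
s6 bar 10 n23 z 114.0
s6 bar 30 n20 z 104.1
s6 bar 50 n22 z 104.7
s6 bar 70 n17 z 104.6
s6 bar 90 n15 z 106.3
s6 grip2 -110 n10 z 110.6
s6 grip2 -90 n38 z 108.9
s6 grip2 -70 n3 z 114.1
s6 grip2 90 n5 z 107.0
core top 118 0.10065974215791687
```

View pics/s6c.png

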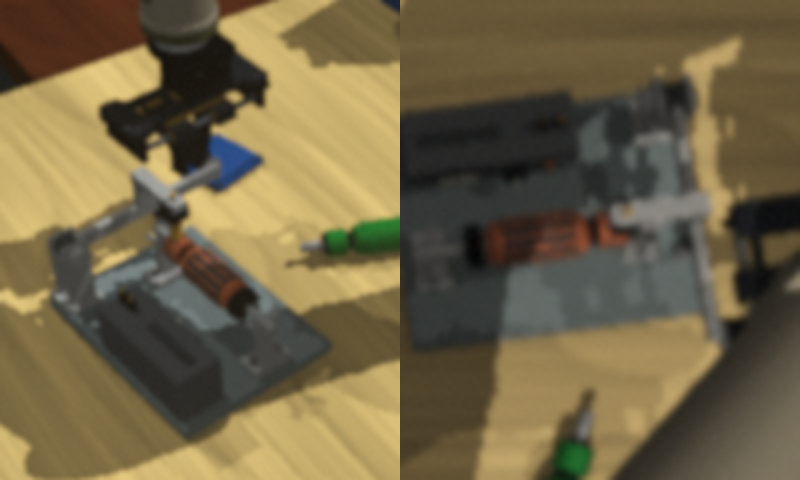

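The lever bar looks level and the shoe sits on the commutator at (175,225) of the left crop. The armature is still seated. Holding force stayed at 11 N over the last 4 mm, so I'll press further to see whether the stop takes up load.

```bash
python3 -m pendant '[{"dp":[0,0,0.02],"rotation":[0,0,0],"jaw":0.1},{"dp":[0,0,0.04],"rotation":[0,0,0],"jaw":0.1},{"dp":[0,0,0.04],"rotation":[0,0,0],"jaw":0.1},{"dp":[0,0,0.04],"rotation":[0,0,0],"jaw":0.1}]' 60
python3 lev.py
```

```text
time: 18.8
ee_pos: [0.5127, -0.38, 0.0678]
eef_rot: [0.665, 0.747, 0.002, 0.002]
ft_force: [1.6, 9.8, 24.7]
width: 0.0214
grip_force: 58.0
grip -0.0992 -0.1735 0.0865 radius 0.1994 lever 1.147443241930462 [ 1.6  9.8 24.7] 57.96808433253318 0.021359056513221026
```

```bash
python3 -m pendant '[{"dp":[0,0,0],"rotation":[0,0,0],"jaw":0.1},{"dp":[0,0,0],"rotation":[0,0,0],"jaw":0.1},{"dp":[0,0,0],"rotation":[0,0,0],"jaw":0.1},{"dp":[0,0,0],"rotation":[0,0,0],"jaw":0.1}]' 60 >/dev/null
python3 lev.py
python3 - <<'E'
from h import *
a=np.radians(6.57)
np.savez('pics/t7.npz',**camera('top'));snap('scene','s7')
for f in('t6','t7','s6','s7'):
    P=cloud(load(f)).reshape(-1,3)
    d=P[:,:2]-[.5914,-.1963];u=d@[np.cos(a),np.sin(a)];v=d@[-np.sin(a),np.cos(a)]
    for nm,lo,hi in(('front',-.1,-.06),('rear',.03,.08)):
        k=(abs(v+.125)<.004)&(u>lo)&(u<hi)&(P[:,2]>.09)&(P[:,2]<.125); print(f,nm,k.sum(),(1e3*np.percentile(P[k,2],[50,75])).round(1))
    k=(v>-.1)&(v<-.04)&(abs(u)<.03)&(P[:,2]>.1)&(P[:,2]<.16);print('  arm over comm',k.sum(),(1e3*np.percentile(P[k,2],[25,50,75])).round(1))
    k=(v>-.01)&(v<.05)&(abs(u)<.024)&(P[:,2]>.06)&(P[:,2]<.12);print('  core top',(1e3*np.percentile(P[k,2],90)).round(1))
E
```

```text
grip -0.0992 -0.1735 0.0865 radius 0.1995 lever 1.1474321753238819 [ 1.7  9.5 24.9] 57.96959540806711 0.021297313461388842
t6 front 31 [108.4 109.8]
t6 rear 34 [106.8 109.5]
  arm over comm 119 [145.6 149.7 152.2]
  core top 101.9
t7 front 30 [105.2 107.4]
t7 rear 33 [105.7 108.7]
  arm over comm 114 [142.8 146.5 149.5]
  core top 103.5
s6 front 29 [106.1 107.6]
s6 rear 29 [103.2 104.6]
  arm over comm 183 [131.9 143.7 148. ]
  core top 98.8
s7 front 28 [100.9 103.2]
s7 rear 27 [102.6 104.6]
  arm over comm 178 [129.5 141.7 145.9]
  core top 98.8
```

The bar is now level front to rear in both views, the force is steady at 24.9 N (above the 11 N spring load, so it is on the stop), and the armature is unmoved. Handing in.

```bash
python3 -c "
from bench import r
print(r.close_job()); print(r.read_state()['ft_force'])"
```

```text
the job is handed in; nothing more can be done
None
the job is handed in; nothing more can be done
```

The armature lies in both V-rests, commutator under the contact, and the gripper is holding the test lever down on its stop with about 25 N; I handed the job in at about 19.4 s of the 61 s allowed, but no verdict came back.

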